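Eject a data cartridge from the finds-desk dock and file it

ROBOT

A 6-joint arm with a two-finger parallel gripper is mounted at the origin on the work surface. World frame = base frame: x ahead of the robot, y to its left, z up, the work surface at z = 0. Lengths are in m, angles in rad, forces in N, time in s.
With the tool pointing down it reaches from about 0.25 to 0.775 m from the base axis. Payload 4 kg.
Tool frame: the origin (TCP) lies between the finger pads; the fingertips stand 11 mm ahead of it and the grasp point (between the pads) lies 8 mm behind it (robot.tip_extent is the z of the fingertips in the tool frame, in m); z points along the fingers, y is the line along which they close (so a half turn about z gives the same grasp; the last joint's range is limited). The gripper opens to 94 mm and grips with 3 to 60 N. Pads are 16 mm wide; open, the fingers measure 119 mm over their backs; the gripper's body (75 mm by 177 mm) begins 78 mm behind the grasp point.
Start: joints at [1.118, 0.087, 1.371, -0, 1.684, -0.103], TCP at [0.189, 0.517, 0.217] pointing down, gripper open.
Joint ranges: [-3.1, 3.1], [-0.76, 2.03], [0.27, 2.55], [-1.08, 4.22], [0.17, 2.65], [-2.57, 2.57]. Speed limits (rad/s): [2.79, 2.79, 3.14, 3.14, 3.14, 3.14].

INTERFACE

Orientations are given as [roll, pitch, yaw] about the fixed x, y, z axes, in that order (R = Rz(yaw) Ry(pitch) Rx(roll)).
In Python, from bench import robot, imaging gives the robot as it stands.
- The arm moves only by the shell command python3 -m pendant 'ROWS'. ROWS is JSON, a list of rows, each a list of 7 numbers: the shift along the world's x, y, z in cm, then the turn, a rotation vector about the world's x, y, z in degrees, then the opening, from 0 (shut) to 1 (fully open). In form: [[dx, dy, dz, ax, ay, az, jaw], ...]. A call has 1 to 8 rows; each row shifts and turns the commanded pose from where the row before left it; what a row does not reach is not made up. A row lasts 1/10 s, in which the tool goes at most 50 mm and 8.59 degrees, less where a joint would pass 70% of its speed; a pose out of reach is approached as far as the arm can. A call is refused whole if a number of a shift passes 5 or a number of a turn 8.59, either way. A call with a gripper value outside its range is refused whole. The fingers move at their own pace and stop on an object; the grip force is fixed at half the most. Time passes only in rows, so rows that do not move let the fingers close. It gives the time, the measured TCP pose, the force, the opening and the grip force at its end, in the units of the state.
- robot.get_obs(): the state, without advancing time (a new reading comes with each control period).
- imaging.snapshot(name): name is "scene" or "top"; returns the picture (400x640x3 uint8, red, green, blue); there is no depth.
- imaging.camera_params(name): a dict with "camera_matrix" (3x3 intrinsics, pixels), "k1" (the pictures are not rectified: a ray, as slopes to the right and down, at radius r is drawn at 1 + k1 r^2 times it, then the intrinsics apply), "R" (3x3) and "t" (3): a world point X has camera coordinates R X + t. Camera axes: x right, y down, z forward; pixel columns grow to the right and rows downward; lengths in m; the calibration is good to about 2 mm. A picture is of the moment at which its call begins. camera_params takes no time and is no camera call.
- robot.close_job(): hands the job in; it is judged then, once.
The state is a dict: "time": time; "joint_positions": joint angles; "qvel": joint speeds; "joint_torque": joint torques, N m; "tool_pos": TCP position; "ee_rot": TCP orientation; "wrist_force": force on the tool from outside, world axes, zero at the start; "wrist_torque": the same for the moment, N m; "width": finger opening in m; "finger_force": force on a finger pad.
Only numpy, scipy, OpenCV 4.12 (cv2) and the standard library are available. Lean on these libraries where they do the work, as an engineer would, in place of code of your own. Each camera call takes 0.05 s, during which the arm holds its last target. There are 200 camera calls.

TASK

File the data cartridge that is in the green sloping dock: slide the dock's dust shutter fully open, press the ejector slide all the way in and let it spring back so that the cartridge is left standing up out of its slot, then draw the cartridge straight out, lower it, still held, to the floor of the empty compartment of the leaning rack and let go. Last, slide the shutter fully shut again. Leave the cartridges already filed and the other things on the desk where they are.

Things in the scene. Friction and masses are not known exactly. Their poses are not given: they have to be found in the camera images.
- rack: Grey rack, 186 mm wide: three leaning compartments side by side, 60 mm apart, two holding cartridges like this one, each standing 44 mm out of the rack, one empty. Origin: on the table under its middle, y to the left along the rack.
- dock: Green sloping console 210 mm wide, 165 deep, 125 high. Origin: on the table, under its middle. Its panel slopes 28 degrees, low edge to the robot; a slot with a shutter over it, the ejector pad to the slot's right as the robot sees it. Sprung catches snap under the cartridge once the ejector has raised it 46 mm: it then stays, 44 mm proud of the panel. Pressed less, it sinks back.
- slot: Slot in the dock, 17 (x) by 52 (y) mm. Origin: centre of its floor. z: slot axis, up and out, 28 degrees from vertical, top leaning to the robot; x: up the panel's slope, away from the robot; y: along the slot, to the left. The panel's face is z = 86 mm, from x = -70 to 60 and y = -95 to 115 mm. Ejector pad at x = 0, y = -65 mm.
- cartridge: Black data cartridge to be filed, 15 (x) by 50 (y) by 84 (z) mm, about 0.12 kg, grey ribs near its top. Origin: centre of its bottom; z: to its top; axes parallel to the slot's at the start. At first it is right in the slot, top 2 mm below the panel, under the shutter. Grip it across its 15 mm thickness.
- shutter (a joint): Aluminium dust shutter sliding across the panel along the slot's +y. 0 = shut (m), 0.070 = fully open; at the start 0 to 0.012. It has light friction (1.5 N), stays where it is left, and holds the cartridge in until it is open.
- shutter_tab (a point): Centre of the top of the shutter's upright tab, 12 (slot x) by 26 (slot y) mm, rising 25 mm from the shutter plate; this point is 30 mm above the panel's face, and at slot y = 12 mm + the shutter's joint value. Moves with the shutter.
- ejector (a joint): Spring ejector slide: pushed into the panel along the slot's -z. 0 = out (m), 0.026 = fully in. Takes about 3 N at first, about 10 N at the end; springs back by itself. It drives a lifter under the cartridge that rises 1.92 mm for each mm pressed; press at least 0.0245.
- ejector_top (a point): Centre of the top face of the ejector's black pad, 32 (slot x) by 22 (slot y) mm; 34 mm above the panel's face when out, 8 mm when fully in. Moves with the ejector.
- free_place: The rack's empty compartment. Origin: on its floor (dark pad), 43 mm above the table, midway in y but 4.5 mm towards the robot's side wall, where a cartridge's bottom centre comes to rest leaning on that wall. z: its axis, up and out, 28 degrees from vertical, leaning to the robot; x: across, away from the robot and up; y: along the rack. Inside 24 (x) by 57 (y) mm, 40 deep along z, walls 3 mm.
- filed_a: One of the two cartridges already in the rack, same size and look as cartridge. Not to be disturbed.
- filed_b: The other cartridge already in the rack, same size and look. Not to be disturbed.
- tumbler: Glass tumbler, 52 mm wide, 70 mm tall, between dock and rack. Origin: centre of its underside. Bystander.
- sherd_a: Flat pottery sherd about 50 x 38 x 9 mm, between dock and rack. Bystander.
- sherd_b: Flat pottery sherd about 60 x 45 x 10 mm, robot's side. Bystander.
- sherd_c: Flat grey sherd about 42 x 36 x 8 mm, robot's side. Bystander.
- brush: Brush lying flat, robot's side. Bystander.
- glue: Small white bottle 32 mm wide, 70 mm tall, between dock and rack, further back. Bystander.
- eraser: White eraser 45 x 22 x 14 mm, robot's side. Bystander.
- caliper_case: Grey flat case 45 x 110 x 20 mm, robot's side. Bystander.

How it is judged:
On the way, in this order (a step that is already met when the one before it is completed fails the run):
1. the shutter is open, clear of the slot (value of joint shutter above 0.06 m), for 0.1 s.
2. the ejector has been pressed and has sprung back, and the cartridge stands at least 42 mm up in its slot, untouched by the fingers (z of cartridge in the frame of slot between 0.042 and 0.06 m and value of joint ejector below 0.004 m and contact force between cartridge and the fingers below 0.1 N), for 0.3 s.
3. the cartridge is drawn right out of the slot, held in the fingers (z of cartridge in the frame of slot above 0.088 m and contact force between cartridge and the fingers above 0.5 N), for 0.1 s.
4. the cartridge is on the floor of the empty compartment (within 6 mm) while still held (x of cartridge in the frame of free_place between -0.005 and 0.012 m and y of cartridge in the frame of free_place between -0.007 and 0.007 m and z of cartridge in the frame of free_place between -0.004 and 0.006 m and angle between the z axis of cartridge and the z axis of free_place, either way round below 0.15 rad and contact force between cartridge and the fingers above 0.5 N), for 0.1 s.
5. the cartridge has been let go there (x of cartridge in the frame of free_place between -0.005 and 0.012 m and y of cartridge in the frame of free_place between -0.007 and 0.007 m and z of cartridge in the frame of free_place between -0.004 and 0.006 m and angle between the z axis of cartridge and the z axis of free_place, either way round below 0.15 rad and contact force between cartridge and the fingers below 0.1 N and value of joint shutter above 0.02 m), for 0.2 s.
At the end, for the whole second after the job is handed in: The cartridge is at rest on the floor of the compartment that was empty (bottom centre within -5 to +12 mm in x and 7 mm in y of its resting point, under 6 mm above the floor, lean within 0.15 rad), the shutter is shut to within 6 mm and the ejector out to within 4 mm (x of cartridge in the frame of free_place between -0.005 and 0.012 m and y of cartridge in the frame of free_place between -0.007 and 0.007 m and z of cartridge in the frame of free_place between -0.004 and 0.006 m and angle between the z axis of cartridge and the z axis of free_place, either way round below 0.15 rad and linear speed of cartridge below 0.02 m/s and value of joint shutter below 0.006 m and value of joint ejector below 0.004 m); the robot touches nothing.
It fails at once if a cartridge already filed is moved by more than 15 mm (distance of any of filed_a, filed_b from where it was at the start of the episode above 0.015 m).
It fails at once if a bystander is moved by more than 25 mm (distance of any of tumbler, sherd_a, sherd_b, sherd_c, brush, glue, eraser, caliper_case from where it was at the start of the episode above 0.025 m).
It also fails if it takes over 72 s, if anything falls off the work surface, if the arm or the gripper's body presses on something with over 40 N, if the wrist force passes 120 N, or if a joint passes its speed limit or range.

## Working session

There is one attempt and no reset: what is moved stays moved. The work goes in short steps, Python scripts to look and compute and a shell command to move; the robot and the scene stay as the last step left them, time stands still between calls to the robot, and variables do not carry over. Pictures are saved under pics/ and viewed, at most 10 in all, crops included, and the job is handed in when it is done.

```bash
ls; mkdir -p pics
python3 - <<'E'
from bench import robot, imaging
import cv2
for n in("scene","top"):
    im=imaging.snapshot(n); cv2.imwrite(f"pics/{n}0.png",im[:,:,::-1])
    p=imaging.camera_params(n); print(n,p)
print(robot.get_obs())
E
```

```text
pics
scene {'camera_matrix': array([[406.86300994,   0.        , 322.0303188 ],
       [  0.        , 406.86300994, 193.89962865],
       [  0.        ,   0.        ,   1.        ]]), 'k1': -0.0466633097767496, 'R': array([[-0.90176239,  0.43216431,  0.0076558 ],
       [ 0.23212977,  0.4991557 , -0.83484092],
       [-0.36460988, -0.751051  , -0.55043804]]), 't': array([ 0.51823031, -0.05354213,  1.10242518])}
top {'camera_matrix': array([[448.69425044,   0.        , 321.34081897],
       [  0.        , 448.69425044, 203.28873099],
       [  0.        ,   0.        ,   1.        ]]), 'k1': -0.11447179728888421, 'R': array([[-0.02362359, -0.99971563,  0.00325321],
       [-0.99212156,  0.02304343, -0.12314142],
       [ 0.12303144, -0.00613662, -0.9923838 ]]), 't': array([0.00267841, 0.58633167, 0.89741453])}
{'time': 0.1, 'joint_positions': array([ 1.11790953e+00,  8.78861155e-02,  1.37206524e+00, -7.56087912e-06,
        1.68359490e+00, -1.03097338e-01]), 'qvel': array([ 0.00049035,  0.00095022, -0.00397736, -0.00021169,  0.00059182,
       -0.00015149]), 'joint_torque': array([ 2.20450995e-03, -3.41249120e+01, -3.03302407e+01,  7.18846405e-02,
        3.03994899e-02, -9.62075228e-05]), 'tool_pos': array([0.18828839, 0.51627762, 0.21543767]), 'ee_rot': array([-3.13964865e+00, -1.93579899e-04,  2.79180216e+00]), 'wrist_force': array([-0.0646733 , -0.04335167, -0.05813282]), 'wrist_torque': array([-0.05592483, -0.01917633,  0.07085419]), 'finger_force': 0.0, 'width': 0.0937427989868076}
```

View pics/scene0.png

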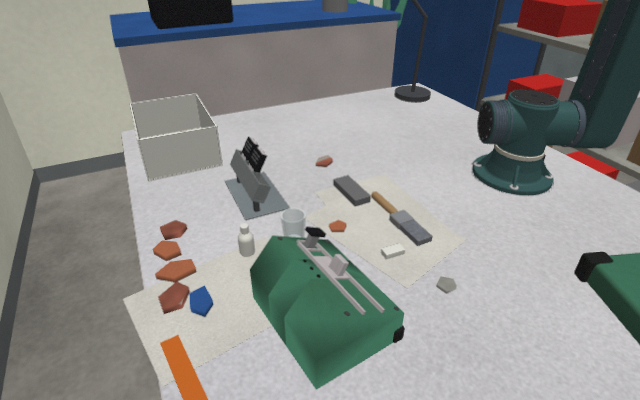

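View pics/top0.png

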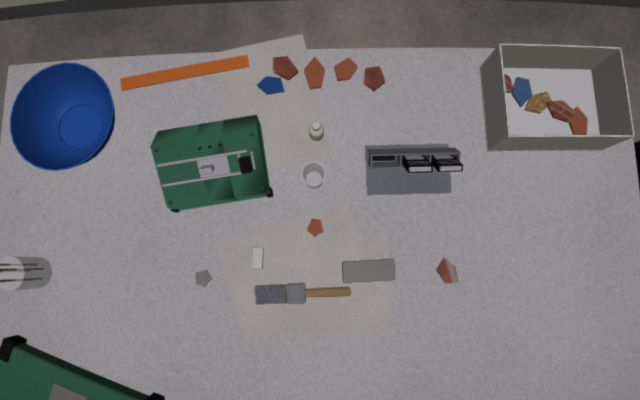

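The scene picture shows the dock (centre, 320,300), its tab (337,265) and the dark ejector pad (316,232). The rack stands at (255,180). In the top view the dock is at (210,163) with tab (208,168) and pad (246,164); the rack's empty compartment is its left one, at (384,158), and the tumbler is at (313,175). I'll zoom in.

Run:
```python
import cv2,numpy as np
t=cv2.imread("pics/top0.png"); s=cv2.imread("pics/scene0.png")
def c(im,x0,y0,w,h,W,H): return cv2.resize(im[y0:y0+h,x0:x0+w],(W,H),interpolation=cv2.INTER_CUBIC)
a=c(t,145,110,133,100,400,300); b=c(t,355,135,120,90,400,300)   # scale 3.0, 3.33
d=c(s,240,225,173,130,400,300)  ; e=c(s,215,125,100,75,400,300) # 2.31 , 4
cv2.imwrite("pics/crop1.png",np.vstack([np.hstack([a,b]),np.hstack([d,e])]))
```

```text
(no output)
```

View pics/crop1.png

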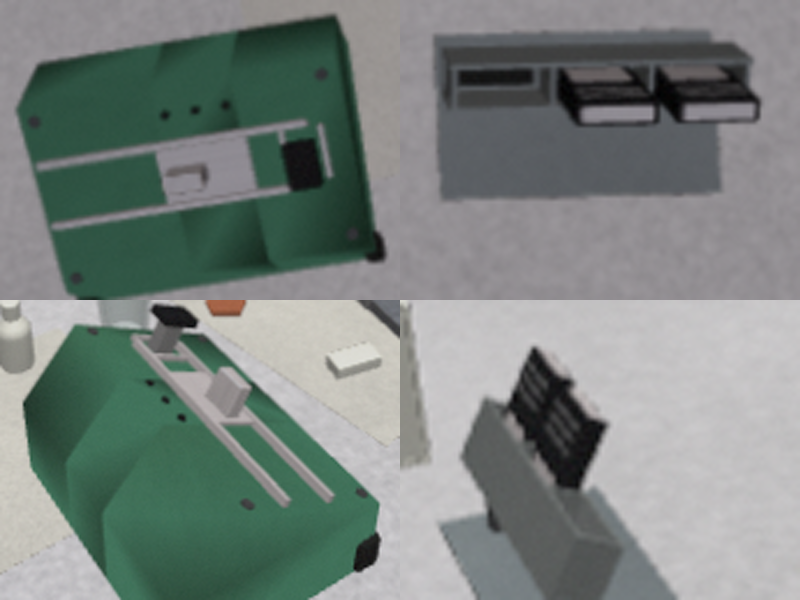

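The crops show the dock's tab and pad clearly, and the rack with cartridges in the middle and right compartments, so the left (+y) one is free. I need a finer crop of each to pick points.

```bash
cat > h.py <<'E'
import numpy as np, cv2
from bench import imaging
P={n:imaging.camera_params(n) for n in("scene","top")}
def ray(n,uv):
    p=P[n]; x=cv2.undistortPoints(np.array([[uv]],float),p["camera_matrix"],np.array([p["k1"],0,0,0.])).ravel()
    d=p["R"].T@np.r_[x,1]; return -p["R"].T@p["t"],d/np.linalg.norm(d)
def tri(uvs,uvt):
    A=[];b=[]
    for n,uv in(("scene",uvs),("top",uvt)):
        c,d=ray(n,uv); M=np.eye(3)-np.outer(d,d); A.append(M); b.append(M@c)
    X=np.linalg.lstsq(np.vstack(A),np.hstack(b),rcond=None)[0]
    return X,np.linalg.norm(np.hstack(b)-np.vstack(A)@X)
def onz(n,uv,z):
    c,d=ray(n,uv); return c+d*(z-c[2])/d[2]
def proj(n,X):
    p=P[n]; r,_=cv2.Rodrigues(p["R"]); return cv2.projectPoints(np.array([X],float),r,p["t"],p["camera_matrix"],np.array([p["k1"],0,0,0.]))[0].reshape(-1,2)
E
python3 - <<'E'
import cv2,numpy as np
t=cv2.imread("pics/top0.png"); s=cv2.imread("pics/scene0.png")
def c(im,x0,y0,w,h,k):
    o=cv2.resize(im[y0:y0+h,x0:x0+w],(w*k,h*k),interpolation=cv2.INTER_CUBIC)
    o=cv2.convertScaleAbs(o,alpha=1.3)
    for i in range(0,w,10): cv2.putText(o,str(x0+i),(i*k,8),0,.3,(0,255,255)); cv2.line(o,(i*k,10),(i*k,14),(0,255,255),1)
    for i in range(0,h,10): cv2.putText(o,str(y0+i),(0,i*k+4),0,.3,(0,255,255))
    return o
a=c(t,195,142,66,50,6); b=c(t,360,140,66,50,6)
d=c(s,285,222,66,50,6); e=c(s,222,130,66,50,6); 
f=c(t,404,140,66,50,6)
cv2.imwrite("pics/crop2.png",np.vstack([np.hstack([a,d]),np.hstack([c(t,360,142,110,46,4)[:184,:396],c(s,222,130,72,86,4)[:184,:288],])[:,:] if 0 else np.hstack([c(t,362,142,104,46,5)[:,:520],c(s,225,130,54,46,5)[:,:272]])]))
cv2.imwrite("pics/x.png",e)
E
```

```text
Traceback (most recent call last):
ValueError: all the input array dimensions except for the concatenation axis must match exactly, but along dimension 1, the array at index 0 has size 792 and the array at index 1 has size 790
```

Run:
```python
import cv2,numpy as np
t=cv2.imread("pics/top0.png"); s=cv2.imread("pics/scene0.png")
def c(im,x0,y0,w,h,k):
    o=cv2.resize(im[y0:y0+h,x0:x0+w],(w*k,h*k),interpolation=cv2.INTER_CUBIC)
    o=cv2.convertScaleAbs(o,alpha=1.3)
    for i in range(0,w,10): cv2.putText(o,str(x0+i),(i*k,8),0,.3,(0,255,255)); cv2.line(o,(i*k,10),(i*k,14),(0,255,255),1)
    for i in range(0,h,10): cv2.putText(o,str(y0+i),(0,i*k+4),0,.3,(0,255,255))
    return o
a=c(t,195,142,66,50,6); d=c(s,285,222,66,50,6)
o=np.zeros((600,800,3),np.uint8); o[:300,:396]=a; o[:300,400:796]=d
o[300:300+230,:525]=c(t,362,142,105,46,5); o[300:600,530:530+270]=c(s,225,135,45,50,6)
cv2.imwrite("pics/crop2.png",o)
```

```text
(no output)
```

View pics/crop2.png

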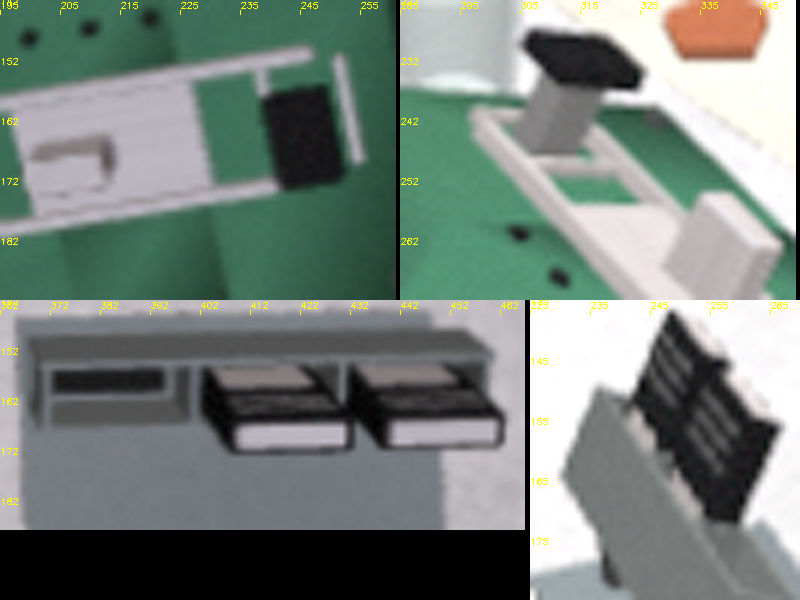

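```bash
cat > m.py <<'E'
from h import *
c28,s28=np.cos(np.radians(28)),np.sin(np.radians(28))
def Rs(y): # slot/compartment frame
    c,s=np.cos(y),np.sin(y); return np.array([[c,-s,0],[s,c,0],[0,0,1]])@np.array([[c28,0,-s28],[0,1,0],[s28,0,c28]])
def onplane(n,uv,p0,nrm):
    c,d=ray(n,uv); return c+d*((p0-c)@nrm)/(d@nrm)
E
python3 - <<'E'
from m import *
np.set_printoptions(precision=4,suppress=True)
pad,e=tri((316,230.5),(245.7,165)); print("pad",pad,e)
y=0.
for _ in range(6):
    R=Rs(y); O=pad-R@np.array([0,-.065,.120])
    f=lambda uv,z: onplane("top",uv,O+R@np.array([0,0,z]),R[:,2])
    L=[f(u,.089) for u in((157.7,165.3),(246.7,151.0),(162.3,185.7),(240,173.3))]
    d=[L[0]-L[1],L[2]-L[3]]; ys=[np.arctan2(-v[0],v[1]) for v in d]; y=np.mean(ys)
print("yaw",np.degrees(ys)); R=Rs(y); O=pad-R@np.array([0,-.065,.12]); print("slotO",O)
print("rails local",[R.T@(l-O) for l in L])
T=f((206.7,171.2),.116); print("tab",T,R.T@(T-O))
for u in((156.6,150.3),(251.9,134.6),(170.5,202.6),(262.2,187.6)): print("screw",R.T@(f(u,.086)-O))
for nm,q in(("tab ctr",[0,.012,.116]),("pad",[0,-.065,.12])): print(nm,proj("scene",O+R@np.array(q)))
A,ea=tri((262,150.8),(420.4,168.8)); B,eb=tri((253.7,141.3),(451,168.2)); print("A",A,ea,"B",B,eb,np.linalg.norm(A-B),np.degrees(np.arctan2(-(A-B)[0],(A-B)[1])))
# base plate yaw
Q=[onz("top",u,.003) for u in((355+37/3.333,135+38/3.333),(355+311/3.333,135+33/3.333),(355+42/3.333,135+198/3.333),(355+320/3.333,135+190/3.333))]
for q in Q: print(q)
# silhouettes: grey base plate/dock low corners not needed
E
```

```text
pad [0.652  0.1331 0.1217] 0.0013811661012456697
yaw [7.5699 7.5935]
slotO [0.6993 0.2049 0.0157]
rails local [array([0.0204, 0.1107, 0.089 ]), array([ 0.0204, -0.0688,  0.089 ]), array([-0.0225,  0.1124,  0.089 ]), array([-0.0224, -0.0469,  0.089 ])]
tab [0.6436 0.209  0.118 ] [-0.0003  0.0114  0.116 ]
screw [0.0498 0.1061 0.086 ]
screw [ 0.0503 -0.0846  0.086 ]
screw [-0.0614  0.1061  0.086 ]
screw [-0.0602 -0.0848  0.086 ]
tab ctr [[340.4423 258.0801]]
pad [[315.4358 230.424 ]]
A [ 0.6377 -0.2032  0.1142] 0.002726309752575052 B [ 0.6385 -0.2645  0.112 ] 0.002242730619011977 0.061352345515984924 0.7820844507735204
[ 0.714  -0.1126  0.003 ]
[ 0.7143 -0.296   0.003 ]
[ 0.6074 -0.1118  0.003 ]
[ 0.6086 -0.2952  0.003 ]
```

Run:
```python
from m import *
np.set_printoptions(precision=4,suppress=True)
for s,t,q in(((280.2,238),(251.9,134.6),(.05,-.085)),((347.7,313.4),(156.6,150.3),(.05,.105)),((396.6,308.2),(170.5,202.6),(-.06,.105))):
    X,e=tri(s,t); print("screw",X,e, "slotO est",X-Rs(np.radians(7.58))@np.array([*q,.086]))
for u in((420.4,168.8),(451,168.2)):
    T=onz("top",u,.117); print("top ctr",T,"bottom",T-.084*Rs(np.radians(.4))[:,2])
# scene picks of the rack's back-top rim ends and top-view picks
for s,t in(((236.5,149.5),(460,152.8)),((268.2,185.5),(369,152.8))): print("rim?",tri(s,t))
# floor pad dark in top
print("floor pad",[onz("top",u,.043) for u in((372.4,156),(395,156),(372.4,160.5),(395,160.5))])
print("robot rim",[onz("top",u,.043+.04*c28-.0165*s28) for u in((370,167),(400,166.5))])
```

```text
screw [0.7131 0.1216 0.1178] 0.0010647182177877387 slotO est [0.6981 0.2053 0.0184]
screw [0.6872 0.3106 0.117 ] 0.0020074330200955453 slotO est [0.6973 0.206  0.0176]
screw [0.5905 0.2973 0.0655] 0.0012570893079669448 slotO est [0.6968 0.2055 0.0178]
top ctr [ 0.6389 -0.2034  0.117 ] bottom [ 0.6783 -0.2031  0.0428]
top ctr [ 0.639  -0.2637  0.117 ] bottom [ 0.6784 -0.2634  0.0428]
rim? (array([ 0.6763, -0.2944,  0.0833]), np.float64(0.0012787474666915968))
rim? (array([ 0.6691, -0.1033,  0.0854]), np.float64(0.016446913733715228))
floor pad [array([ 0.6829, -0.1206,  0.043 ]), array([ 0.682 , -0.1683,  0.043 ]), array([ 0.6733, -0.1202,  0.043 ]), array([ 0.6723, -0.1678,  0.043 ])]
robot rim [array([ 0.6539, -0.1113,  0.0706]), array([ 0.6537, -0.1726,  0.0706])]
```

```bash
cat > g.py <<'E'
import sys
from m import *
from bench import robot
from scipy.spatial.transform import Rotation as Ro
np.set_printoptions(precision=3,suppress=True)
F={"s":(np.array([.698,.2053,.0175]),Rs(np.radians(7.58))),"f":(np.array([.6779,-.1435,.043]),Rs(np.radians(.4)))}
def go(k,p): # p in mm, TCP in frame k
    o=robot.get_obs(); O,R=F[k]; T=np.column_stack([-R[:,1]*-1*-1,R[:,0],-R[:,2]]); 
    if np.linalg.det(T)<0: T[:,0]*=-1
    C=Ro.from_euler("xyz",o["ee_rot"]); X=O+R@(np.array(p)/1000)
    print("t",o["time"],"tcp",o["tool_pos"],"local mm",1000*R.T@(o["tool_pos"]-O),"width",o["width"],"ff",o["finger_force"],"Fl",R.T@o["wrist_force"])
    print("shift cm",100*(X-o["tool_pos"]),"rot deg",np.degrees((Ro.from_matrix(T)*C.inv()).as_rotvec()))
    print("axes per cm: x",R[:,0],"y",R[:,1],"z",R[:,2])
if __name__=="__main__": go(sys.argv[1],[float(v) for v in sys.argv[2:5]])
E
python3 g.py s 0 -32 200
```

```text
t 0.1 tcp [0.188 0.516 0.215] local mm [-316.97   375.496  392.714] width 0.0937427989868076 ff 0.0 Fl [-0.089 -0.034 -0.019]
shift cm [ 42.086 -35.508  -2.135] rot deg [ 18.479 -23.027 -61.074]
axes per cm: x [0.875 0.116 0.469] y [-0.132  0.991  0.   ] z [-0.465 -0.062  0.883]
```

```bash
python3 -m pendant '[[2.6,-2.2,1.5,1.15,-1.44,-3.82,0],[2.6,-2.2,1.5,1.15,-1.44,-3.82,0],[2.6,-2.2,1.5,1.15,-1.44,-3.82,0],[2.6,-2.2,1.5,1.15,-1.44,-3.82,0],[2.6,-2.2,1.5,1.15,-1.44,-3.82,0],[2.6,-2.2,1,1.15,-1.44,-3.82,0],[2.6,-2.2,0,1.15,-1.44,-3.82,0],[2.6,-2.2,0,1.15,-1.44,-3.82,0]]' && python3 -m pendant '[[2.6,-2.2,0,1.15,-1.44,-3.82,0],[2.6,-2.2,0,1.15,-1.44,-3.82,0],[2.6,-2.2,-1,1.15,-1.44,-3.82,0],[2.6,-2.2,-1,1.15,-1.44,-3.82,0],[2.6,-2.2,-1,1.15,-1.44,-3.82,0],[2.6,-2.2,-1,1.15,-1.44,-3.82,0],[2.6,-2.2,-1,1.15,-1.44,-3.82,0],[0,0,0,0,0,0,0]]' && python3 g.py s 0 -32 200
```

```text
time: 0.9
tool_pos: [0.3974, 0.3396, 0.3017]
ee_rot: [2.895, 0.069, 2.244]
wrist_force: [-0.6, 0.7, -0.3]
width: 0.0332
finger_force: 0.0
time: 1.7
tool_pos: [0.5786, 0.1838, 0.2473]
ee_rot: [2.686, 0.018, 1.765]
wrist_force: [-0.8, 0.5, -0.7]
width: 0.0004
finger_force: 0.0
t 1.7 tcp [0.579 0.184 0.247] local mm [  0.904  -5.561 259.81 ] width 0.00037399074703278995 ff 0.0 Fl [-0.927  0.646 -0.275]
shift cm [ 3.053 -2.261 -5.323] rot deg [ 1.319 -1.69  -3.506]
axes per cm: x [0.875 0.116 0.469] y [-0.132  0.991  0.   ] z [-0.465 -0.062  0.883]
```

```bash
python3 -m pendant '[[1.5,-1.1,-2.6,1.3,-1.7,-3.5,0],[1.5,-1.1,-2.6,0,0,0,0],[0,0,0,0,0,0,0],[0,0,0,0,0,0,0]]' && python3 g.py s 0 -32 110
```

```text
time: 2.1
tool_pos: [0.6079, 0.1652, 0.1993]
ee_rot: [2.648, -0.001, 1.708]
wrist_force: [1.3, -0.0, 1.1]
width: 0.0004
finger_force: 0.0
t 2.1 tcp [0.608 0.165 0.199] local mm [  1.833 -27.851 204.873] width 0.0004466912505346259 ff 0.0 Fl [ 1.684 -0.181  0.388]
shift cm [ 4.309  0.155 -8.463] rot deg [-0.101  0.263 -0.281]
axes per cm: x [0.875 0.116 0.469] y [-0.132  0.991  0.   ] z [-0.465 -0.062  0.883]
```

```bash
python3 -m pendant '[[1.4,0.05,-2.8,0,0,0,0],[1.4,0.05,-2.8,0,0,0,0],[1.4,0.05,-2.8,0,0,0,0],[0,0,0,0,0,0,0],[0,0,0,0,0,0,0]]' && python3 g.py s 0 60 110
python3 - <<'E'
from h import *
import numpy as np
s=imaging.snapshot("scene")[200:330,230:420]; t=imaging.snapshot("top")[110:215,145:290]
o=np.vstack([cv2.resize(s,(570,390),interpolation=2)[:330],cv2.resize(t,(435,315))[:270,:].repeat(1,0) if 0 else np.pad(cv2.resize(t,(373,270)),((0,0),(0,197),(0,0)))])
cv2.imwrite("pics/pre.png",o[:,:,::-1])
E
```

```text
time: 2.6
tool_pos: [0.6508, 0.1672, 0.1173]
ee_rot: [2.645, -0.001, 1.709]
wrist_force: [-1.1, 0.3, 0.6]
width: 0.0005
finger_force: 0.0
t 2.6 tcp [0.651 0.167 0.117] local mm [  1.082 -31.57  112.422] width 0.0005256260726955906 ff 0.0 Fl [-0.664  0.449  1.06 ]
shift cm [-1.19   9.079 -0.265] rot deg [-0.116  0.44  -0.314]
axes per cm: x [0.875 0.116 0.469] y [-0.132  0.991  0.   ] z [-0.465 -0.062  0.883]
```

View pics/pre.png

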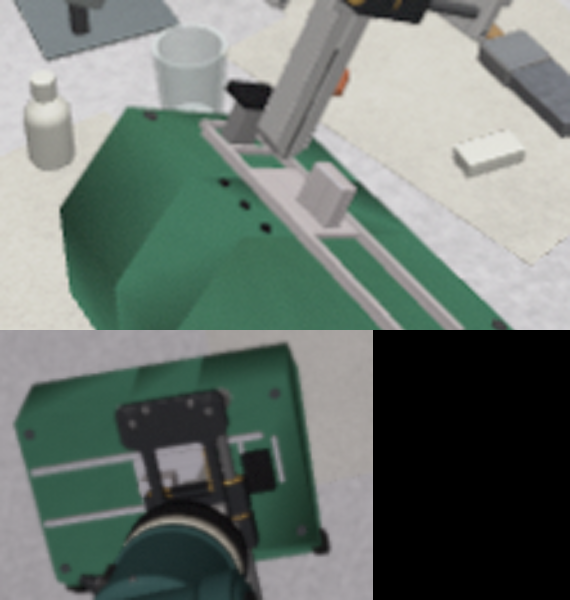

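The picture shows the closed fingers standing between the pad (247,95) and the tab (325,195), just above the shutter plate. I'll push the shutter open.

```bash
python3 -m pendant '[[-0.13,1,0,0,0.2,0,0],[-0.2,1.5,0,0,0.2,0,0],[-0.2,1.5,0,0,0,-0.3,0],[-0.2,1.5,0,0,0,0,0],[-0.2,1.5,0,0,0,0,0],[-0.2,1.5,0,0,0,0,0],[-0.07,0.5,0,0,0,0,0],[0,0,0,0,0,0,0]]' && python3 g.py s 0 62 110
```

```text
time: 3.5
tool_pos: [0.6386, 0.2576, 0.1171]
ee_rot: [2.651, -0.002, 1.704]
wrist_force: [-0.2, -0.3, 0.0]
width: 0.0004
finger_force: 0.0
t 3.5 tcp [0.639 0.258 0.117] local mm [  0.858  59.632 112.34 ] width 0.0004068212159241857 ff 0.0 Fl [-0.211 -0.269  0.124]
shift cm [ 0.003  0.239 -0.247] rot deg [-0.146  0.069 -0.042]
axes per cm: x [0.875 0.116 0.469] y [-0.132  0.991  0.   ] z [-0.465 -0.062  0.883]
```

```bash
python3 -m pendant '[[-0.02,0.15,0,0,0,0,0],[-0.02,0.15,0,0,0,0,0],[0,0,0,0,0,0,0]]' && python3 g.py s 0 62 110
```

```text
time: 3.8
tool_pos: [0.6382, 0.2588, 0.1156]
ee_rot: [2.653, -0.002, 1.702]
wrist_force: [0.3, -0.5, 0.1]
width: -0.0
finger_force: 0.2
t 3.8 tcp [0.638 0.259 0.116] local mm [ -0.071  60.922 111.129] width -1.979049223056707e-05 ff 0.2255426812916994 Fl [ 0.258 -0.557 -0.022]
shift cm [ 0.045  0.115 -0.096] rot deg [-0.081 -0.045  0.078]
axes per cm: x [0.875 0.116 0.469] y [-0.132  0.991  0.   ] z [-0.465 -0.062  0.883]
```

```bash
python3 -m pendant '[[0.07,-0.5,0,0,0,0,0],[-1.16,-0.16,2.2,0,0,0,0],[-1.16,-0.16,2.2,0,0,0,0],[0.4,-3,0,0,0,0,0],[0.4,-3,0,0,0,0,0],[0.4,-3,0,0,0,0,0],[0.35,-2.7,0,0,0,0,0],[0,0,0,0,0,0,0]]' && python3 -m pendant '[[0,0,0,0,0,0,0],[0,0,0,0,0,0,0]]' && python3 g.py s 0 -65 140
python3 - <<'E'
from h import *
import numpy as np
s=imaging.snapshot("scene")[200:330,230:420]
cv2.imwrite("pics/open.png",cv2.resize(s,(570,390),interpolation=2)[:,:,::-1])
E
```

```text
time: 4.6
tool_pos: [0.6315, 0.1305, 0.1594]
ee_rot: [2.654, -0.001, 1.698]
wrist_force: [-0.1, 1.2, -0.3]
width: 0.0004
finger_force: 0.0
time: 4.8
tool_pos: [0.6309, 0.1347, 0.1594]
ee_rot: [2.654, -0.002, 1.703]
wrist_force: [-0.2, 0.2, -0.4]
width: 0.0006
finger_force: 0.0
t 4.8 tcp [0.631 0.135 0.159] local mm [ -0.305 -61.181 160.853] width 0.0006225687740658467 ff 0.0 Fl [-0.352  0.231 -0.261]
shift cm [ 1.048 -0.246 -1.827] rot deg [-0.112 -0.062  0.016]
axes per cm: x [0.875 0.116 0.469] y [-0.132  0.991  0.   ] z [-0.465 -0.062  0.883]
```

View pics/open.png

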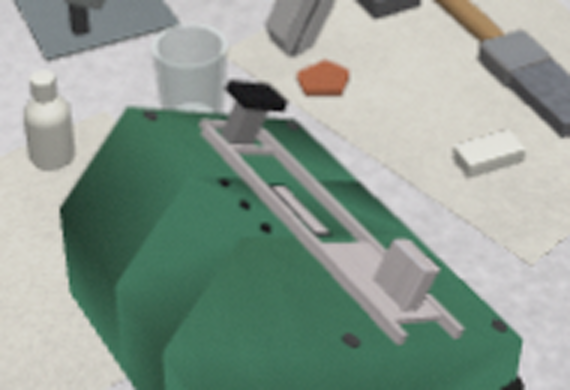

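The shutter is fully open (tab at 405,270), the cartridge shows white in the slot (300,208), and the pad is still up at (255,93). Next I'll press the ejector.

```bash
python3 -m pendant '[[0.05,-0.35,0,0,0,0,0],[0.7,0.1,-1.32,0,0,0,0],[0.7,0.1,-1.32,0,0,0,0],[0.47,0.06,-0.88,0,0,0,0],[0.47,0.06,-0.88,0,0,0,0],[0.23,0.03,-0.44,0,0,0,0],[0,0,0,0,0,0,0]]' && python3 g.py s 0 -65 105
```

```text
time: 5.55
tool_pos: [0.6574, 0.1346, 0.1122]
ee_rot: [2.654, -0.002, 1.703]
wrist_force: [-9.6, -0.2, 10.8]
width: 0.0002
finger_force: 7.4
t 5.55 tcp [0.657 0.135 0.112] local mm [  0.699 -64.754 106.892] width 0.00018264700582909792 ff 7.399815826211125 Fl [-3.358  1.025 13.995]
shift cm [ 0.03  -0.021 -0.2  ] rot deg [-0.099 -0.05   0.006]
axes per cm: x [0.875 0.116 0.469] y [-0.132  0.991  0.   ] z [-0.465 -0.062  0.883]
```

Force is now ~14 N, near the end of travel. I'll push 4 mm more slowly, checking the force.

```bash
python3 -m pendant '[[0.09,0.01,-0.18,0,0,0,0],[0.09,0.01,-0.18,0,0,0,0],[0,0,0,0,0,0,0],[0,0,0,0,0,0,0]]' && python3 g.py s 0 -65 105
```

```text
time: 5.95
tool_pos: [0.6578, 0.1346, 0.112]
ee_rot: [2.654, -0.001, 1.703]
wrist_force: [-27.4, -3.5, 28.2]
width: 0.0004
finger_force: 18.9
t 5.95 tcp [0.658 0.135 0.112] local mm [  0.978 -64.757 106.524] width 0.0003654269049299298 ff 18.943346701562405 Fl [-11.126   0.188  37.888]
shift cm [-0.011 -0.026 -0.18 ] rot deg [-0.061 -0.076 -0.021]
axes per cm: x [0.875 0.116 0.469] y [-0.132  0.991  0.   ] z [-0.465 -0.062  0.883]
```

It has hit the stop. I'll retreat and go above the cartridge with the jaw part open.

```bash
python3 -m pendant '[[-0.47,-0.06,0.88,0,0,0,0],[-0.7,-0.09,1.32,0,0,0,0],[-0.93,-0.12,1.76,0,0,0,0],[-0.93,-0.12,1.76,0,0,0,0],[-0.47,-0.06,0.88,0,0,0,0.25],[-0.26,2,0,0,0,0,0.45],[-0.26,2,0,0,0,0,0.45],[-0.32,2.4,0,0,0,0,0.45]]' && python3 -m pendant '[[0,0,0,0,0,0,0.45],[0,0,0,0,0,0,0.45],[0,0,0,0,0,0,0.45]]' && python3 g.py s 0 0 110
python3 - <<'E'
from h import *
import numpy as np
s=imaging.snapshot("scene")[150:330,210:430]
cv2.imwrite("pics/ejected.png",cv2.resize(s,(660,540),interpolation=2)[:,:,::-1])
E
```

```text
time: 6.75
tool_pos: [0.6154, 0.1937, 0.172]
ee_rot: [2.656, -0.001, 1.701]
wrist_force: [0.5, 0.5, -0.2]
width: 0.0288
finger_force: 0.0
time: 7.05
tool_pos: [0.6157, 0.1929, 0.1726]
ee_rot: [2.655, -0.001, 1.702]
wrist_force: [-0.0, 0.6, -0.5]
width: 0.0421
finger_force: 0.0
t 7.05 tcp [0.616 0.193 0.173] local mm [ -0.669  -1.403 176.063] width 0.042124538906355265 ff 0.0 Fl [-0.201  0.576 -0.5  ]
shift cm [ 3.114  0.556 -5.802] rot deg [-0.041 -0.116  0.074]
axes per cm: x [0.875 0.116 0.469] y [-0.132  0.991  0.   ] z [-0.465 -0.062  0.883]
```

View pics/ejected.png

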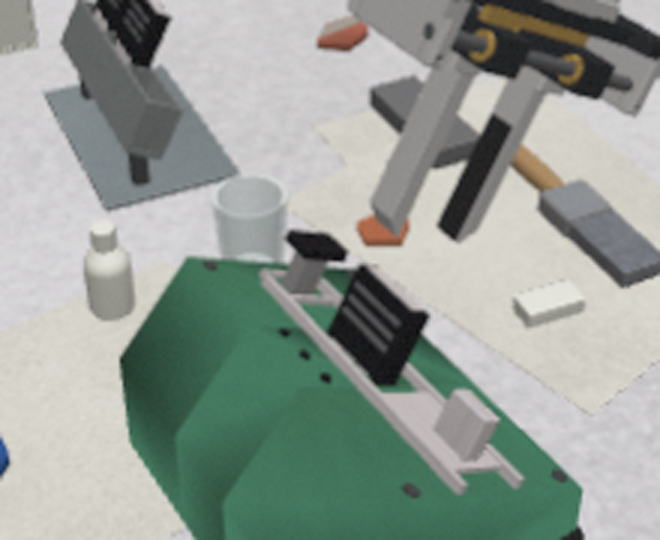

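The cartridge stands proud at (378,325), the pad is back up (315,248), and the open fingers are above and aligned. I'll lower and grip.

```bash
python3 -m pendant '[[0.8,0.15,-1.4,0,0,0,0.45],[0.8,0.15,-1.4,0,0,0,0.45],[0.8,0.15,-1.4,0,0,0,0.45],[0.6,0.1,-1.4,0,0,0,0.45],[0,0,0,0,0,0,0.45],[0,0,0,0,0,0,0.45]]' && python3 g.py s 0 0 112
```

```text
time: 7.7
tool_pos: [0.6455, 0.1991, 0.1161]
ee_rot: [2.656, -0.001, 1.702]
wrist_force: [0.9, 0.9, 0.3]
width: 0.0423
finger_force: 0.0
t 7.7 tcp [0.645 0.199 0.116] local mm [ -0.425   0.753 111.891] width 0.042303130113550705 ff 0.0 Fl [ 1.06   0.806 -0.22 ]
shift cm [ 0.042 -0.07   0.03 ] rot deg [-0.056 -0.161  0.05 ]
axes per cm: x [0.875 0.116 0.469] y [-0.132  0.991  0.   ] z [-0.465 -0.062  0.883]
```

```bash
python3 -m pendant '[[0,0,0,0,0,0,0.3],[0,0,0,0,0,0,0.1],[0,0,0,0,0,0,0],[0,0,0,0,0,0,0],[0,0,0,0,0,0,0],[0,0,0,0,0,0,0]]' && python3 g.py s 0 0 112
```

```text
time: 8.3
tool_pos: [0.6459, 0.1993, 0.1183]
ee_rot: [2.652, -0.002, 1.702]
wrist_force: [-1.6, -0.6, 2.3]
width: 0.0148
finger_force: 30.0
t 8.3 tcp [0.646 0.199 0.118] local mm [  1.048   0.935 113.658] width 0.014790396097710386 ff 29.998122453689575 Fl [-0.339 -0.397  2.84 ]
shift cm [-0.002 -0.095 -0.196] rot deg [-0.103  0.016  0.041]
axes per cm: x [0.875 0.116 0.469] y [-0.132  0.991  0.   ] z [-0.465 -0.062  0.883]
```

```bash
python3 -m pendant '[[-0.47,-0.06,0.88,0,0,0,0],[-0.7,-0.09,1.32,0,0,0,0],[-0.7,-0.09,1.32,0,0,0,0],[-0.7,-0.09,1.32,0,0,0,0],[-0.7,-0.09,1.32,0,0,0,0],[-0.7,-0.09,1.32,0,0,0,0],[-0.7,-0.09,1.32,0,0,0,0],[-0.47,-0.06,0.88,0,0,0,0]]' && python3 g.py f 3 0 140
```

```text
time: 9.1
tool_pos: [0.5939, 0.1927, 0.2162]
ee_rot: [2.652, -0.002, 1.702]
wrist_force: [-0.5, -0.3, -1.1]
width: 0.0147
finger_force: 30.0
t 9.1 tcp [0.594 0.193 0.216] local mm [  9.195 336.752 191.308] width 0.01472165840013201 ff 29.99702364206314 Fl [-0.982 -0.329 -0.726]
shift cm [  2.097 -33.661  -4.821] rot deg [-0.107  0.044 -7.145]
axes per cm: x [0.883 0.006 0.469] y [-0.007  1.     0.   ] z [-0.469 -0.003  0.883]
```

```bash
python3 -m pendant '[[0,-2,0.3,0,0,-0.8,0],[0,-3,0.3,0,0,-0.9,0],[0,-3,0,0,0,-0.9,0],[0,-3,0,0,0,-0.9,0],[0,-3,0,0,0,-0.9,0],[0,-3,0,0,0,-0.9,0],[0,-3,0,0,0,-0.9,0],[0,-3,0,0,0,-0.9,0]]' && python3 -m pendant '[[0,-3,0,0,0,0,0],[0,-3,0,0,0,0,0],[0,-2.5,0,0,0,0,0],[0,-1,0,0,0,0,0],[0,0,0,0,0,0,0],[0,0,0,0,0,0,0],[0,0,0,0,0,0,0]]' && python3 g.py f 3 0 150
```

```text
time: 9.9
tool_pos: [0.5938, -0.0386, 0.2205]
ee_rot: [2.654, -0.001, 1.578]
wrist_force: [0.0, -0.6, -1.4]
width: 0.0148
finger_force: 30.0
time: 10.6
tool_pos: [0.5943, -0.1311, 0.2204]
ee_rot: [2.654, -0.002, 1.58]
wrist_force: [0.6, 0.3, -1.0]
width: 0.0148
finger_force: 30.0
t 10.6 tcp [ 0.594 -0.131  0.22 ] local mm [  9.528  13.029 195.8  ] width 0.01484398948409501 ff 29.99700665473938 Fl [ 0.109  0.319 -1.14 ]
shift cm [ 1.583 -1.292 -4.35 ] rot deg [-0.115 -0.04  -0.128]
axes per cm: x [0.883 0.006 0.469] y [-0.007  1.     0.   ] z [-0.469 -0.003  0.883]
```

```bash
python3 -m pendant '[[0.4,-0.4,-1.1,0,0,0,0],[0.4,-0.4,-1.1,0,0,0,0],[0.4,-0.5,-1.1,0,0,0,0],[0.4,0,-1.1,0,0,0,0],[0,0,0,0,0,0,0],[0,0,0,0,0,0,0],[0,0,0,0,0,0,0]]' && python3 g.py f 3 0 130
python3 - <<'E'
from h import *
import numpy as np
s=imaging.snapshot("scene")[120:220,215:325]; t=imaging.snapshot("top")[120:220,350:480]
o=np.zeros((600,800,3),np.uint8); o[:500,:400]=cv2.resize(s,(550,500),interpolation=2)[:,:400]; o[:308,400:800]=cv2.resize(t,(400,308),interpolation=2)
cv2.imwrite("pics/rackpre.png",o[:,:,::-1])
E
```

```text
time: 11.3
tool_pos: [0.6106, -0.1455, 0.177]
ee_rot: [2.653, -0.001, 1.578]
wrist_force: [-0.5, 0.9, -1.9]
width: 0.0146
finger_force: 30.0
t 11.3 tcp [ 0.611 -0.145  0.177] local mm [  3.485  -1.504 149.862] width 0.014645797015899603 ff 29.997060298919678 Fl [-1.286  0.88  -1.435]
shift cm [ 0.889  0.157 -1.777] rot deg [-0.072  0.022 -0.037]
axes per cm: x [0.883 0.006 0.469] y [-0.007  1.     0.   ] z [-0.469 -0.003  0.883]
```

View pics/rackpre.png

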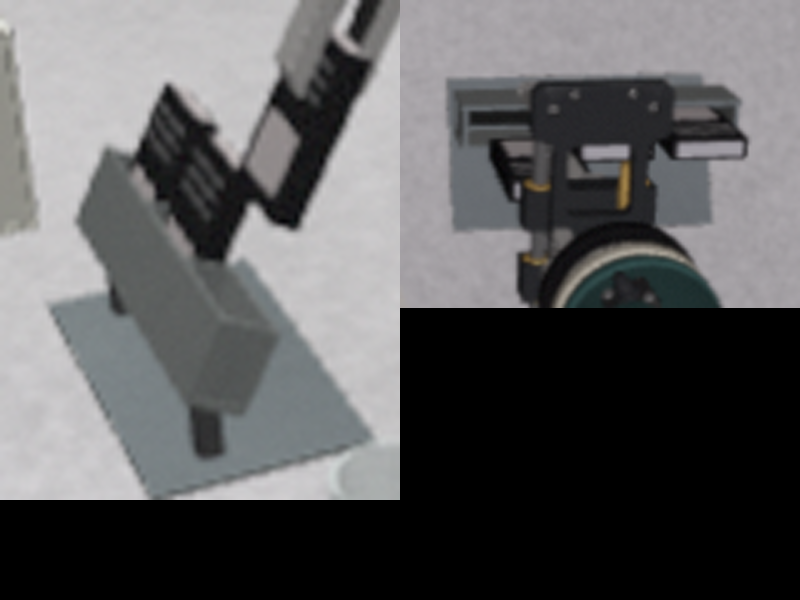

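The held cartridge hangs above and in front of the empty compartment: its lower near corner is at crop (297,228), pixel (274.4,165.6). I'll check this against the prediction.

Run:
```python
from g import *
O,R=F["f"]
P_=lambda n,q: proj(n,O+R@(np.array(q)/1000))[0]
for q in((11,21.6,82),(-4,21.6,82),(11,-28.4,82),(11,21.6,166),(-4,21.6,166)):
    u=P_("scene",q); print("cart",q,u,"crop",(u-[215,120])*5)
print("rim corners")
# rack outer: width 186 centred 60 right of free; walls 3
for q in((19.5,33,40),(-10.5,33,40),(19.5,33,0),(19.5,-153,40),(-10.5,33,0)):
    u=P_("scene",q); v=P_("top",q); print(q,u,"crop",(u-[215,120])*5,"top",v)
```

```text
cart (11, 21.6, 82) [267.837 164.484] crop [264.183 222.418]
cart (-4, 21.6, 82) [273.707 166.011] crop [293.534 230.054]
cart (11, -28.4, 82) [260.452 154.798] crop [227.26 173.99]
cart (11, 21.6, 166) [283.133 130.161] crop [340.666  50.807]
cart (-4, 21.6, 166) [289.027 132.072] crop [370.134  60.362]
rim corners
(19.5, 33, 40) [258.821 182.592] crop [219.105 312.959] top [370.102 154.379]
(-10.5, 33, 40) [270.624 185.275] crop [278.122 326.376] top [369.937 168.78 ]
(19.5, 33, 0) [251.996 198.004] crop [184.981 390.018] top [367.808 149.492]
(19.5, -153, 40) [235.324 147.681] crop [101.622 138.404] top [461.446 152.196]
(-10.5, 33, 0) [263.763 200.363] crop [243.815 401.813] top [367.678 163.369]
```

Prediction and picture agree within 1 px (about 2 mm). I'll lower along the axis.

```bash
python3 -m pendant '[[0.47,0.24,-0.88,0,0,0,0],[0.47,0,-0.88,0,0,0,0],[0.47,0,-0.88,0,0,0,0],[0.23,0,-0.44,0,0,0,0],[0,0,0,0,0,0,0],[0,0,0,0,0,0,0]]' && python3 g.py f 4 1 100
```

```text
time: 12.0
tool_pos: [0.6268, -0.143, 0.1452]
ee_rot: [2.654, -0.002, 1.578]
wrist_force: [0.5, 0.2, -1.2]
width: 0.0149
finger_force: 30.0
t 12.0 tcp [ 0.627 -0.143  0.145] local mm [  2.819   0.905 114.224] width 0.014911970773589474 ff 29.997074604034424 Fl [-0.135  0.16  -1.284]
shift cm [ 0.772  0.015 -1.201] rot deg [-0.104 -0.06  -0.039]
axes per cm: x [0.883 0.006 0.469] y [-0.007  1.     0.   ] z [-0.469 -0.003  0.883]
```

Run:
```python
from h import *
import numpy as np
s=imaging.snapshot("scene")[130:210,225:325]
cv2.imwrite("pics/rackpre2.png",cv2.resize(s,(700,560),interpolation=2)[:,:,::-1])
```

```text
(no output)
```

View pics/rackpre2.png

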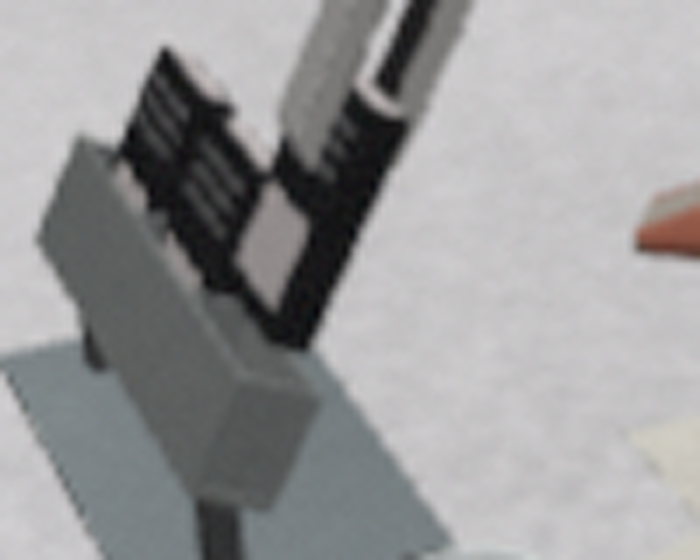

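The cartridge is centred over the rim (end rim from 237,380 to 320,400; cartridge corner at 303,350). The rack looks about 2 px lower than predicted, so I'll let contact force find the floor.

```bash
python3 -m pendant '[[0.5,0,-0.84,0,0,0,0],[0.23,0,-0.44,0,0,0,0],[0.23,0,-0.44,0,0,0,0],[0,0,0,0,0,0,0]]' && python3 g.py f 4 1 80
```

```text
time: 12.45
tool_pos: [0.6359, -0.1427, 0.1268]
ee_rot: [2.656, -0.002, 1.579]
wrist_force: [0.3, 0.0, -1.7]
width: 0.015
finger_force: 30.0
t 12.45 tcp [ 0.636 -0.143  0.127] local mm [ 2.259  1.065 93.678] width 0.014969801430598091 ff 29.997016489505768 Fl [-0.486  0.012 -1.648]
shift cm [ 0.796 -0.001 -1.126] rot deg [-0.14  -0.157 -0.044]
axes per cm: x [0.883 0.006 0.469] y [-0.007  1.     0.   ] z [-0.469 -0.003  0.883]
```

```bash
python3 -m pendant '[[0.36,0,-0.36,0,0,0,0],[0.23,0,-0.44,0,0,0,0],[0.23,0,-0.44,0,0,0,0],[0.08,0,-0.15,0,0,0,0],[0,0,0,0,0,0,0]]' && python3 g.py f 4 1 68
```

```text
time: 12.95
tool_pos: [0.6451, -0.1428, 0.1137]
ee_rot: [2.654, -0.002, 1.579]
wrist_force: [-0.8, -1.1, -1.7]
width: 0.0148
finger_force: 30.0
t 12.95 tcp [ 0.645 -0.143  0.114] local mm [ 4.269  0.887 77.807] width 0.014845118725284294 ff 29.99691814184189 Fl [-1.521 -1.134 -1.077]
shift cm [ 0.437  0.014 -0.878] rot deg [-0.113 -0.092 -0.043]
axes per cm: x [0.883 0.006 0.469] y [-0.007  1.     0.   ] z [-0.469 -0.003  0.883]
```

```bash
python3 -m pendant '[[0.14,0,-0.26,0,0,0,0],[0.14,0,-0.26,0,0,0,0],[0.12,0,-0.22,0,0,0,0],[0,0,0,0,0,0,0]]' && python3 g.py f 4 1 68
```

```text
time: 13.35
tool_pos: [0.6491, -0.1429, 0.1064]
ee_rot: [2.654, -0.002, 1.578]
wrist_force: [0.4, 0.1, -1.4]
width: 0.0148
finger_force: 30.0
t 13.35 tcp [ 0.649 -0.143  0.106] local mm [ 4.379  0.84  69.476] width 0.014786175856511099 ff 29.9969744682312 Fl [-0.294  0.073 -1.384]
shift cm [ 0.036  0.016 -0.148] rot deg [-0.112 -0.082 -0.039]
axes per cm: x [0.883 0.006 0.469] y [-0.007  1.     0.   ] z [-0.469 -0.003  0.883]
```

No contact yet, so I'll go down in small steps.

```bash
python3 -m pendant '[[0.07,0,-0.13,0,0,0,0],[0.07,0,-0.13,0,0,0,0],[0,0,0,0,0,0,0]]' && python3 g.py f 4 1 68 | head -1;  python3 -m pendant '[[0.05,0,-0.09,0,0,0,0],[0.05,0,-0.09,0,0,0,0],[0,0,0,0,0,0,0]]' && python3 g.py f 4 1 68 | head -1
```

```text
time: 13.65
tool_pos: [0.6506, -0.143, 0.1042]
ee_rot: [2.654, -0.002, 1.578]
wrist_force: [-0.4, -0.8, -1.5]
width: 0.0148
finger_force: 30.0
t 13.65 tcp [ 0.651 -0.143  0.104] local mm [ 4.655  0.731 66.802] width 0.014796415578605083 ff 29.997057616710663 Fl [-1.067 -0.757 -1.141]
time: 13.95
tool_pos: [0.6515, -0.143, 0.1035]
ee_rot: [2.654, -0.001, 1.579]
wrist_force: [-3.9, 1.7, 3.6]
width: 0.0148
finger_force: 30.0
t 13.95 tcp [ 0.652 -0.143  0.103] local mm [ 5.09   0.696 65.76 ] width 0.014841047549284782 ff 30.001404583454132 Fl [-1.77   1.736  5.046]
```

It's on the floor, held. I'll slide it about 3.5 mm toward the robot-side wall (so it doesn't tip on release) and settle again.

```bash
python3 -m pendant '[[-0.06,0,0.09,0,0,0,0],[-0.16,0,-0.08,0,0,0,0],[-0.13,0,-0.07,0,0,0,0],[0.05,0,-0.1,0,0,0,0],[0,0,0,0,0,0,0],[0,0,0,0,0,0,0]]' && python3 g.py f 1 1 65 | head -1
```

```text
time: 14.55
tool_pos: [0.6482, -0.143, 0.1017]
ee_rot: [2.654, -0.001, 1.579]
wrist_force: [-6.2, -0.1, 4.5]
width: 0.0147
finger_force: 30.0
t 14.55 tcp [ 0.648 -0.143  0.102] local mm [ 1.351  0.742 65.757] width 0.014666834204154152 ff 30.00291109085083 Fl [-3.347 -0.066  6.89 ]
```

```bash
python3 -m pendant '[[0,0,0,0,0,0,0.1],[0,0,0,0,0,0,0.2],[0,0,0,0,0,0,0.3],[0,0,0,0,0,0,0.4],[0,0,0,0,0,0,0.45],[0,0,0,0,0,0,0.45],[0,0,0,0,0,0,0.45]]' && python3 -m pendant '[[-0.47,0,0.88,0,0,0,0.45],[-0.7,0,1.32,0,0,0,0.45],[-0.94,0,1.77,0,0,0,0.45],[-0.94,0,1.77,0,0,0,0.45],[-0.94,0,1.77,0,0,0,0.45],[-0.94,0,1.77,0,0,0,0.45],[-0.47,0,0.88,0,0,0,0.45],[0,0,0,0,0,0,0.2]]' && python3 g.py s 0 114 185
python3 - <<'E'
from h import *
import numpy as np
s=imaging.snapshot("scene")[130:210,225:325]
cv2.imwrite("pics/placed.png",cv2.resize(s,(700,560),interpolation=2)[:,:,::-1])
E
```

```text
time: 15.25
tool_pos: [0.6488, -0.143, 0.1009]
ee_rot: [2.653, -0.002, 1.578]
wrist_force: [-0.4, -0.6, 0.2]
width: 0.0423
finger_force: 0.0
time: 16.05
tool_pos: [0.5951, -0.1435, 0.2061]
ee_rot: [2.649, 0.001, 1.578]
wrist_force: [-0.4, 0.7, 1.5]
width: 0.0375
finger_force: 0.0
t 16.05 tcp [ 0.595 -0.144  0.206] local mm [ -42.103 -332.197  235.991] width 0.037496049218233414 ff 0.0 Fl [0.402 0.749 1.44 ]
shift cm [ 0.172 45.036 -2.526] rot deg [0.024 0.25  7.171]
axes per cm: x [0.875 0.116 0.469] y [-0.132  0.991  0.   ] z [-0.465 -0.062  0.883]
```

View pics/placed.png

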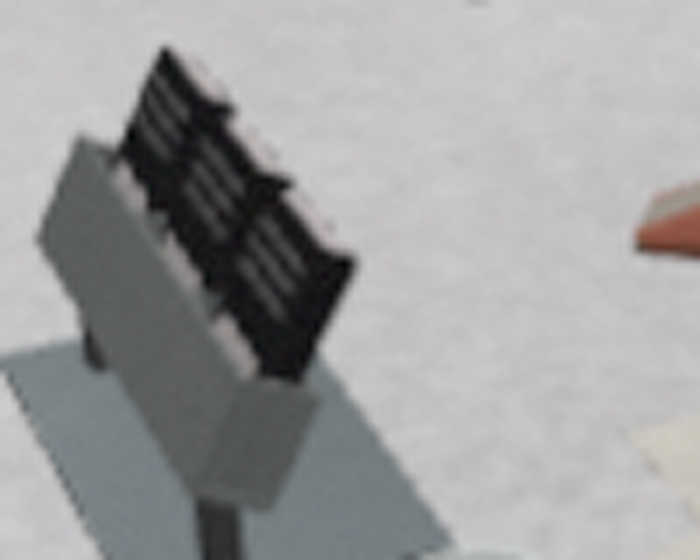

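The three cartridges now stand level and evenly spaced in the rack; the new one is at (285,290), seated. On to closing the shutter.

```bash
python3 -m pendant '[[0,2,0.2,0,0,0.9,0],[0,3.5,0.2,0,0,0.9,0],[0,3.5,0,0,0,0.9,0],[0,3.5,0,0,0,0.9,0],[0,3.5,0,0,0,0.9,0],[0,3.5,0,0,0,0.9,0],[0,3.5,0,0,0,0.9,0],[0,3.5,0,0,0,0.9,0]]' && python3 -m pendant '[[0,3.5,0,0,0,0,0],[0,3.5,0,0,0,0,0],[0,3.5,0,0,0,0,0],[0,3.5,0,0,0,0,0],[0,3.5,0,0,0,0,0],[0,1,0,0,0,0,0],[0,0,0,0,0,0,0],[0,0,0,0,0,0,0]]' && python3 g.py s 0 115 170
```

```text
time: 16.9
tool_pos: [0.5941, 0.1236, 0.2048]
ee_rot: [2.656, -0.002, 1.705]
wrist_force: [-0.3, 0.3, 0.9]
width: 0.0006
finger_force: 0.0
time: 17.7
tool_pos: [0.5945, 0.3062, 0.2055]
ee_rot: [2.655, -0.0, 1.704]
wrist_force: [0.7, -0.1, 0.2]
width: 0.0001
finger_force: 0.0
t 17.7 tcp [0.595 0.306 0.205] local mm [  9.418 113.63  207.875] width 9.471486652858031e-05 ff 0.0 Fl [ 0.665 -0.196 -0.174]
shift cm [ 0.92   0.261 -3.786] rot deg [-0.    -0.136 -0.041]
axes per cm: x [0.875 0.116 0.469] y [-0.132  0.991  0.   ] z [-0.465 -0.062  0.883]
```

```bash
python3 -m pendant '[[0.46,0.13,-1.9,0,0,0,0],[0.46,0.13,-1.9,0,0,0,0],[0.7,0.09,-1.3,0,0,0,0],[0.7,0.09,-1.3,0,0,0,0],[0.7,0.09,-1.3,0,0,0,0],[0.55,0.08,-1.1,0,0,0,0],[0,0,0,0,0,0,0]]' && python3 g.py s 0 34 112
```

```text
time: 18.4
tool_pos: [0.6301, 0.3123, 0.1156]
ee_rot: [2.657, -0.0, 1.703]
wrist_force: [-1.4, -0.4, -1.0]
width: 0.0006
finger_force: 0.0
t 18.4 tcp [0.63  0.312 0.116] local mm [ -0.929 115.031 111.634] width 0.0006083684736623183 ff 0.0 Fl [-1.739 -0.22  -0.259]
shift cm [ 1.133 -8.024  0.076] rot deg [ 0.02  -0.262 -0.014]
axes per cm: x [0.875 0.116 0.469] y [-0.132  0.991  0.   ] z [-0.465 -0.062  0.883]
```

```bash
python3 -m pendant '[[0.13,-1,0,0,0,0,0],[0.2,-1.5,0,0,0,0,0],[0.2,-1.5,0,0,0,0,0],[0.2,-1.5,0,0,0,0,0],[0.2,-1.5,0,0,0,0,0],[0.09,-0.7,0,0,0,0,0],[0.04,-0.3,0,0,0,0,0],[0,0,0,0,0,0,0]]' && python3 g.py s 0 33 112
```

```text
time: 19.2
tool_pos: [0.6409, 0.2353, 0.1198]
ee_rot: [2.652, -0.007, 1.705]
wrist_force: [-0.2, 6.4, -1.2]
width: 0.0002
finger_force: 3.1
t 19.2 tcp [0.641 0.235 0.12 ] local mm [  1.519  37.3   115.064] width 0.00017542008225959906 ff 3.1298425421118736 Fl [-0.023  6.414 -1.371]
shift cm [ 0.066 -0.425 -0.342] rot deg [-0.387  0.023 -0.105]
axes per cm: x [0.875 0.116 0.469] y [-0.132  0.991  0.   ] z [-0.465 -0.062  0.883]
```

```bash
python3 -m pendant '[[0.01,-0.1,-0.1,0,0,0,0],[0.02,-0.15,-0.1,0,0,0,0],[0,0,0,0,0,0,0],[0,0,0,0,0,0,0]]' && python3 g.py s 0 33 112
```

```text
time: 19.6
tool_pos: [0.6409, 0.2353, 0.1197]
ee_rot: [2.65, -0.009, 1.707]
wrist_force: [-5.9, 9.6, 4.2]
width: 0.0003
finger_force: 5.3
t 19.6 tcp [0.641 0.235 0.12 ] local mm [  1.538  37.246 114.949] width 0.0002800314829815063 ff 5.275049954652786 Fl [-2.08  10.325  5.825]
shift cm [ 0.059 -0.421 -0.333] rot deg [-0.562  0.105 -0.215]
axes per cm: x [0.875 0.116 0.469] y [-0.132  0.991  0.   ] z [-0.465 -0.062  0.883]
```

The motion has stopped at 10 N. I'll retreat and measure the tab against its starting picture by code.

```bash
python3 -m pendant '[[-0.1,0.8,0,0,0,0,0],[-0.7,-0.1,1.32,0,0,0,0],[-0.93,-0.12,1.77,0,0,0,0],[-0.93,-0.12,1.77,0,0,0,0],[-0.93,-0.12,1.77,0,0,0,0],[-0.93,-0.12,1.77,0,0,0,0],[-2,-0.12,1.7,0,0,0,0],[-2,0,1,0,0,0,0]]' && python3 -m pendant '[[-3,0,0,0,0,0,0],[-3,0,0,0,0,0,0],[-3,0,0,0,0,0,0],[-3,0,0,0,0,0,0],[0,0,0,0,0,0,0],[0,0,0,0,0,0,0]]'
python3 - <<'E'
from m import *
from g import F
np.set_printoptions(precision=2,suppress=True)
new={n:imaging.snapshot(n) for n in("scene","top")}
for n in new: cv2.imwrite(f"pics/{n}_end.png",new[n][:,:,::-1])
O,R=F["s"]
def meas(im):  # shutter plate/tab: bright low-saturation, between the rails, top view rectified to panel plane (z=91) and tab top (116)
    hsv=cv2.cvtColor(im,cv2.COLOR_RGB2HSV); m=((hsv[...,1]<70)&(hsv[...,2]>110)).astype(np.uint8)
    out=[]
    for x in(.010,-.010,0.014):
        ys=np.arange(-.05,.115,.0005); v=[m[tuple(np.round(proj("top",O+R@np.array([x,y,.089]))[0][::-1]).astype(int))] for y in ys]
        on=ys[np.array(v)>0]; out.append((on.min()*1000,on.max()*1000) if len(on) else None)
    return out
print("start",meas(cv2.imread("pics/top0.png")[:,:,::-1])); print("end",meas(new["top"]))
for n,(r0,r1,c0,c1) in(("scene",(225,320,285,400)),("top",(150,190,155,245))):
    a=cv2.imread(f"pics/{n}0.png")[r0:r1,c0:c1].astype(int); b=new[n][r0:r1,c0:c1,::-1].astype(int)
    d=np.abs(a-b).max(2)>30; yy,xx=np.nonzero(d); print(n,d.sum(),(xx.min()+c0,xx.max()+c0,yy.min()+r0,yy.max()+r0) if d.any() else "")
E
python3 g.py s 0 33 112|head -1
```

```text
time: 20.4
tool_pos: [0.5562, 0.2307, 0.231]
ee_rot: [2.65, -0.001, 1.703]
wrist_force: [0.1, -0.7, 0.0]
width: 0.0005
finger_force: 0.0
time: 21.0
tool_pos: [0.4362, 0.2314, 0.2291]
ee_rot: [2.651, -0.002, 1.704]
wrist_force: [0.7, 0.7, -0.3]
width: 0.0003
finger_force: 0.0
start [(np.float64(-28.999999999999986), np.float64(32.00000000000007)), (np.float64(-28.499999999999982), np.float64(114.50000000000014)), (np.float64(-50.0), np.float64(114.50000000000014))]
end [(np.float64(-28.999999999999986), np.float64(31.000000000000068)), (np.float64(-28.499999999999982), np.float64(114.50000000000014)), (np.float64(-50.0), np.float64(114.50000000000014))]
scene 8 (np.int64(314), np.int64(338), np.int64(253), np.int64(255))
top 2 (np.int64(199), np.int64(212), np.int64(169), np.int64(172))
t 21.1 tcp [0.437 0.231 0.228] local mm [-126.593   60.212  306.078] width 0.000627283871220795 ff 0.0 Fl [ 0.095 -0.401 -0.193]
```

The shutter plate spans -29 to +31 mm, the same as the shut picture at the start to within 1 mm, and it was against its stop. The arm is clear, so I'll hand in.

```bash
python3 -c "
from bench import robot
print(robot.close_job())"
```

```text
the job is handed in; nothing more can be done
None
```

The job is handed in, with no verdict shown: the cartridge was lowered to the floor of the empty rack compartment and let go there, the ejector sprang back, and the shutter was pushed shut to its stop (within about 1 mm of its starting picture).

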